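Find the full objective case by its weight and take out the can

ROBOT

A 6-joint arm with a two-finger parallel gripper is mounted at the origin on the work surface; the furniture and walls round the work are solid. World frame = base frame: x ahead of the robot, y to its left, z up, the work surface at z = 0. Lengths are in m, angles in rad, forces in N, time in s.
With the tool pointing down it reaches from about 0.3 to 1 m from the base axis. Payload 5.1 kg.
Tool frame: the origin (TCP) lies at the very end of the fingers, on their centre line; the grasp point (between the pads) lies 19 mm behind it; z points along the fingers, x is the direction in which the jaws open and shut, and the axes are right-handed (so a half turn about z gives the same grasp; the last joint's range is limited). The gripper opens to 95 mm and grips with 3 to 60 N. Pads are 20 mm wide; open, the fingers measure 119 mm over their backs; the gripper's body (75 mm by 180 mm) begins 59 mm behind the grasp point.
Start: joints at [-1.327, 0.124, 1.65, -0, 1.367, -0.083], TCP at [0.209, -0.616, 0.194] pointing down, gripper open.
Joint ranges: [-2.61, 2.61], [-1.02, 2.33], [0.03, 2.71], [-1.35, 4.49], [0.32, 2.68], [-2.91, 2.91]. Speed limits (rad/s): [2.57, 2.57, 3.14, 3.14, 3.14, 3.14].

INTERFACE

Orientations are given as a unit quaternion [x, y, z, w].
In Python, from workcell import bot, eyes gives the robot as it stands.
- The arm moves only by the shell command python3 -m crank 'ROWS'. ROWS is JSON, a list that holds one entry, the list of rows, each a list of 5 numbers: the opening, from -1 (shut) to 1 (fully open), then the shift along the world's x, y, z in m, then the turn about the world's z in rad. In form: [[[fingers, dx, dy, dz, turn], ...]]. A call has exactly 8 rows; each row is the pose to reach, as a shift and turn from the pose commanded when the call began; what a row does not reach only later rows make up. A row lasts 1/10 s, in which the tool goes at most 50 mm and 8.59 degrees, less where a joint would pass 70% of its speed; a pose out of reach is approached as far as the arm can. A call with a gripper value outside its range is refused whole. The fingers move at their own pace and stop on an object; the grip force is fixed at half the most. Time passes only in rows, so rows that repeat a pose let the fingers close, or fill a call up. It gives the time, the measured TCP pose, the force and the opening at its end, in the units of the state.
- bot.observe(): the state, without advancing time (a new reading comes with each control period).
- eyes.read_camera(name): name is "side" or "top"; returns a dict with "frame" (420x560x3 uint8, red, green, blue), "mtx" (3x3 intrinsics, pixels), "cam_to_world" (4x4, takes a point from camera to world coordinates). Camera axes: x right, y up, looking along -z (the intrinsics and any distortion apply to the point x, -y, -z); pixel columns grow to the right and rows downward; lengths in m; the calibration is good to about 2 mm. A picture is of the moment at which its call begins. There is no depth.
- bot.job_done(): hands the job in, once; it reports no verdict.
The state is a dict: "time_s": time; "qpos": joint angles; "dq": joint speeds; "tau": joint torques, N m; "tool_pos": TCP position; "tool_rot": TCP orientation; "contact_force": force on the tool from outside, world axes, zero at the start; "torque": the same for the moment, N m; "finger_gap": finger opening in m.
Only numpy, scipy, OpenCV 4.12 (cv2) and the standard library are available. Lean on these libraries where they do the work, as an engineer would, in place of code of your own. Each camera call takes 0.05 s, during which the arm holds its last target. There are 200 camera calls.

TASK

The three wooden slide-lid cases look alike and each holds an amber screw can, but only one can still has the spare objective in it. Lift each shut case a little to feel its weight and set it back where it stood; then slide open the lid of the heavy one (leave the other two shut), lift out its can and stand it upright, gently, on the blue lens tissue booklet. Leave the opened case standing in its place and do not disturb the other things on the bench.

Things in the scene. Friction and masses are not known exactly. Their poses are not given: they have to be found in the camera images.
- case_1: One of three identical loose wooden slide-lid cases, 124 (x) x 62 (y) x 79 mm high, light wood, brass stud on the front; lid shut at the start. Origin at the centre of the underside, z up, front faces -x. Lift it by the upright sides (y = +-31 mm), gripping below 65 mm height; the lid's bar reaches 85 mm. With its can it weighs 0.34 to 0.38 kg if the can is empty, 0.59 to 0.76 kg if full.
- case_2: Looks, sizes, origin and axes as case_1; places change from start to start. Inside each case: floor 5 mm thick; grey liner up to 26 mm height with a round 40 mm pocket at the centre (x = y = 0) in which the can stands; room 112 mm long in x (fingers go in before and behind the can, 49 mm free each way from the centre when the lid is open), 50 mm wide in y.
- case_3: Looks, sizes, origin, axes and inside as case_1 and case_2. Nothing visible tells which case is the heavy one.
- case_1_lid (a joint): Sliding lid of case_1: 0 m = shut, grows as the lid slides out toward the case's front (-x of the case), fully open 0.105 m. It runs in grooves with about 1 N of friction and stays where it is left; it stays in its grooves when fully open. Its plate's top is 75 mm above the case's underside (the case's side lips 4 mm higher).
- case_1_bar (a point): Top centre of the finger bar on the lid of case_1: a bar 40 mm wide (along the case's y), 8 mm thick and 10 mm high above the lid, top 85 mm above the case's underside; at x = +27 mm, y = 0 in the case when shut, moves with the lid. Push its far (+x) face toward the case's front to open the lid.
- can_1: Amber screw can with black foot, identical in looks to the other two, upright round cylinder 63 mm high, 38 mm diameter over the lowest 22 mm, 36 mm above; origin at the centre of its underside, z up. At the start it stands in the pocket of case_1, underside 5 mm and top 68 mm above the case's underside. Weighs 0.06 kg empty, 0.31 to 0.44 kg with the objective.
- case_2_lid (a joint): Sliding lid of case_2: 0 m = shut, grows as the lid slides out toward the case's front (-x of the case), fully open 0.105 m. It runs in grooves with about 1 N of friction and stays where it is left; it stays in its grooves when fully open. Its plate's top is 75 mm above the case's underside (the case's side lips 4 mm higher).
- case_2_bar (a point): Top centre of the finger bar on the lid of case_2: a bar 40 mm wide (along the case's y), 8 mm thick and 10 mm high above the lid, top 85 mm above the case's underside; at x = +27 mm, y = 0 in the case when shut, moves with the lid. Push its far (+x) face toward the case's front to open the lid.
- can_2: Amber screw can with black foot, identical in looks to the other two, upright round cylinder 63 mm high, 38 mm diameter over the lowest 22 mm, 36 mm above; origin at the centre of its underside, z up. At the start it stands in the pocket of case_2, underside 5 mm and top 68 mm above the case's underside. Weighs 0.06 kg empty, 0.31 to 0.44 kg with the objective.
- case_3_lid (a joint): Sliding lid of case_3: 0 m = shut, grows as the lid slides out toward the case's front (-x of the case), fully open 0.105 m. It runs in grooves with about 1 N of friction and stays where it is left; it stays in its grooves when fully open. Its plate's top is 75 mm above the case's underside (the case's side lips 4 mm higher).
- case_3_bar (a point): Top centre of the finger bar on the lid of case_3: a bar 40 mm wide (along the case's y), 8 mm thick and 10 mm high above the lid, top 85 mm above the case's underside; at x = +27 mm, y = 0 in the case when shut, moves with the lid. Push its far (+x) face toward the case's front to open the lid.
- can_3: Amber screw can with black foot, identical in looks to the other two, upright round cylinder 63 mm high, 38 mm diameter over the lowest 22 mm, 36 mm above; origin at the centre of its underside, z up. At the start it stands in the pocket of case_3, underside 5 mm and top 68 mm above the case's underside. Weighs 0.06 kg empty, 0.31 to 0.44 kg with the objective.
- tissue: Blue lens tissue booklet lying flat on the bench, fixed, 53 (x) x 101 (y) x 10 mm; origin at the centre of its underside, its top 10 mm above.
- oil: Bystander: small amber immersion oil bottle with black cap, 31 mm diameter, 68 mm high; origin at the centre of its underside.
- coverslips: Bystander: small white box of coverslips, 33 x 33 x 16 mm; origin at the centre of its underside.
- cap: Bystander: black round dust cap, 34 mm diameter, 20 mm high; origin at the centre of its underside.

How it is judged:
By the outcome, as a careful person would: the job done as asked, in the order asked, and still so for the second after the job is handed in, with the robot touching nothing.
It also fails if it takes over 69 s, if anything falls off the work surface, if the arm or the gripper's body presses on something with over 40 N, if the wrist force passes 120 N, or if a joint passes its speed limit or range.

## Working session

There is one attempt and no reset: what is moved stays moved. The work goes in short steps, Python scripts to look and compute and a shell command to move; the robot and the scene stay as the last step left them, time stands still between calls to the robot, and variables do not carry over. Pictures are saved under pics/ and viewed, about 8 in all and at most 12, crops included, and the job is handed in when it is done.

```bash
mkdir -p pics; ls; python3 - <<'E'
from workcell import bot, eyes
import cv2,numpy as np
for n in("top","side"):
    r=eyes.read_camera(n); cv2.imwrite(f"pics/{n}0.png",r["frame"][:,:,::-1]); np.savez(f"{n}0.npz",**r)
    print(n,r["mtx"].tolist(),np.round(r["cam_to_world"],3).tolist(),[k for k in r])
print(bot.observe())
E
```

```text
pics
top [[452.3583914192186, 0.0, 278.94857002890706], [0.0, 452.3583914192186, 205.46499646224296], [0.0, 0.0, 1.0]] [[0.022, 0.992, -0.121, 0.401], [-1.0, 0.022, -0.005, 0.011], [-0.003, 0.122, 0.993, 1.153], [0.0, 0.0, 0.0, 1.0]] ['frame', 'mtx', 'cam_to_world']
side [[539.9396186355933, 0.0, 271.2597647020976], [0.0, 539.9396186355933, 206.71590580711057], [0.0, 0.0, 1.0]] [[0.965, 0.107, -0.239, 0.252], [-0.261, 0.301, -0.917, -1.134], [-0.026, 0.947, 0.319, 0.499], [0.0, 0.0, 0.0, 1.0]] ['frame', 'mtx', 'cam_to_world']
{'time_s': 0.1, 'qpos': array([-1.32657846e+00,  1.24458255e-01,  1.65157279e+00, -2.55640967e-05,
        1.36746281e+00, -8.26279327e-02]), 'dq': array([-0.0013046 , -0.00214556, -0.00435579,  0.00014549,  0.00018845,
        0.00043677]), 'tau': array([-2.21035009e-05, -4.18880010e+01, -3.61097610e+01,  7.77413906e-02,
        4.61178913e-02, -6.30021714e-05]), 'tool_pos': array([ 0.20848265, -0.61499458,  0.19247721]), 'tool_rot': array([ 8.12730315e-01, -5.82639281e-01, -7.32339235e-04, -6.06197653e-04]), 'contact_force': array([ 0.41016079, -0.08936347,  0.64239926]), 'torque': array([ 0.0194103 ,  0.04485303, -0.01827589]), 'finger_gap': 0.09494651252381839}
```

View pics/top0.png

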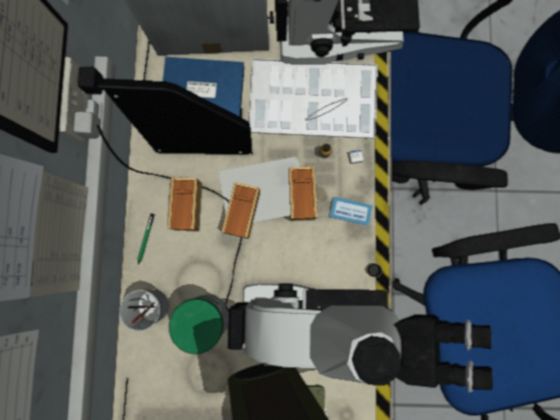

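View pics/side0.png

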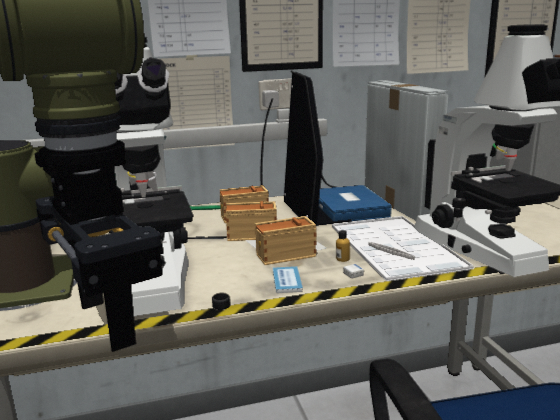

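The top view shows the three cases at about (183,204), (240,210) and (303,193), with the tissue at (350,210), oil at (325,151), coverslips at (355,156) and the cap at (375,270). Next I'll crop and measure them.

```bash
cat > h.py <<'E'
import numpy as np,cv2
def load(n): return dict(np.load(n))
def ray(r,px,z):
    """pixels -> world points on plane z"""
    px=np.atleast_2d(px).astype(float);K=r["mtx"];T=r["cam_to_world"]
    d=np.c_[(px[:,0]-K[0,2])/K[0,0],-(px[:,1]-K[1,2])/K[1,1],-np.ones(len(px))]@T[:3,:3].T
    o=T[:3,3]; return o+d*((z-o[2])/d[:,2])[:,None]
def proj(r,P):
    K=r["mtx"];T=r["cam_to_world"];p=(np.atleast_2d(P)-T[:3,3])@T[:3,:3]
    return np.c_[K[0,0]*p[:,0]/-p[:,2]+K[0,2],K[1,1]*p[:,1]/p[:,2]+K[1,2]]
E
python3 - <<'E'
from h import *
r=load("top0.npz");f=r["frame"];hsv=cv2.cvtColor(f,cv2.COLOR_RGB2HSV)
c=cv2.resize(f[140:290,150:400],None,fx=3.2,fy=3.2,interpolation=cv2.INTER_CUBIC);cv2.imwrite("pics/crop0.png",c[:,:,::-1])
m=((hsv[...,0]<18)&(hsv[...,1]>120)&(hsv[...,2]>70)).astype(np.uint8);m[:, :160]=0
m[:140]=0;m[290:]=0;m[:,400:]=0
cs,_=cv2.findContours(m,0,2)
for k in cs:
    if cv2.contourArea(k)<300: continue
    (c,s,a)=cv2.minAreaRect(k); b=cv2.boxPoints((c,s,a)); w=ray(r,b,.079)
    print(np.round(c,1),np.round(s,1),round(a,1),"top corners",np.round(w[:,:2],3).tolist(),np.round(np.linalg.norm(np.diff(w,axis=0),axis=1),3),np.round(w.mean(0),3))
m=((hsv[...,0]>90)&(hsv[...,0]<112)&(hsv[...,1]>90)).astype(np.uint8);m[:180]=0;m[240:]=0;m[:,:320]=0;m[:,376:]=0
k=max(cv2.findContours(m,0,2)[0],key=cv2.contourArea);c,s,a=cv2.minAreaRect(k);w=ray(r,cv2.boxPoints((c,s,a)),.01)
print("tissue",c,s,a,np.round(w,3).tolist(),w.mean(0))
print("oil,slips,cap",np.round(ray(r,[[325,151]],.068),3),np.round(ray(r,[[355,156]],.016),3),np.round(ray(r,[[375,270]],.02),3))
E
```

```text
[239.9 210.5] [21.8 49.5] 14.0 top corners [[0.467, 0.148], [0.583, 0.123], [0.571, 0.072], [0.455, 0.097]] [0.119 0.053 0.119] [0.519 0.11  0.079]
[182.1 204.3] [22.4 50. ] 4.2 top corners [[0.472, 0.277], [0.593, 0.275], [0.59, 0.22], [0.469, 0.224]] [0.121 0.054 0.121] [0.531 0.249 0.079]
[302.7 193.5] [50.  22.2] 86.8 top corners [[0.622, -0.008], [0.626, -0.062], [0.505, -0.07], [0.501, -0.017]] [0.054 0.121 0.053] [ 0.563 -0.039  0.079]
tissue (350.3058776855469, 210.62351989746094) (39.48134231567383, 19.740671157836914) 12.52880859375 [[0.517, -0.11, 0.01], [0.567, -0.12, 0.01], [0.547, -0.219, 0.01], [0.497, -0.208, 0.01]] [ 0.53199598 -0.16412594  0.01      ]
oil,slips,cap [[ 0.671 -0.093  0.068]] [[ 0.673 -0.175  0.016]] [[ 0.384 -0.224  0.02 ]]
```

View pics/crop0.png

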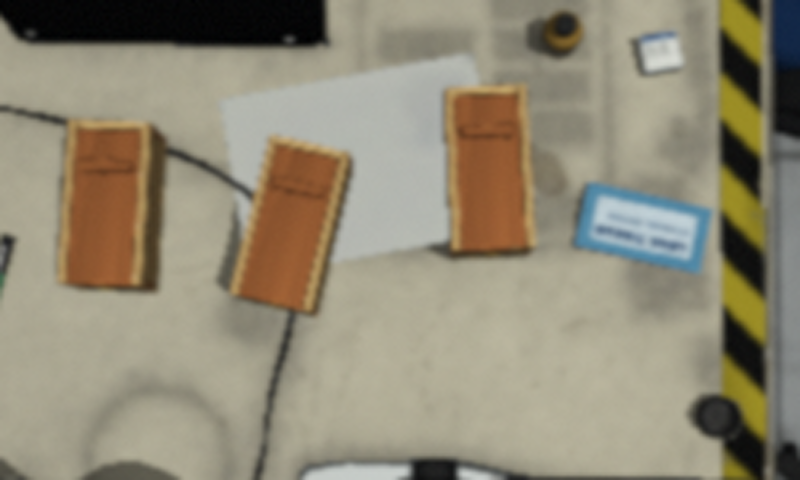

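The crop shows the bars on the far (+x) end of each case, so the fronts face the robot. Crop corners, clockwise from top left:
- **Right case:** (445,88) (526,86) (535,252) (452,254)
- **Middle case:** (268,135) (350,152) (314,313) (231,293)
- **Left case:** (68,119) (152,123) (140,290) (58,285)

I'll refine these with a wider mask and compare both views.

```bash
python3 - <<'E'
from h import *
r=load("top0.npz");s=load("side0.npz")
H={"R":[(445,88),(526,86),(535,252),(452,254)],"M":[(268,135),(350,152),(314,313),(231,293)],"L":[(68,119),(152,123),(140,290),(58,285)]}
for n,c in H.items():
    p=(np.array(c)+.5)/3.2-.5+[150,140]; w=ray(r,p,.079)[:,:2]
    d=(w[0]+w[1]-w[2]-w[3]); e=w[0]+w[3]-w[1]-w[2]
    print(n,"center",np.round(w.mean(0),4),"yaw",round(np.degrees(np.arctan2(d[1],d[0])),1),round(np.degrees(np.arctan2(-e[0],e[1])),1),"L,W",np.linalg.norm(d)/2,np.linalg.norm(e)/2)
    ct=w.mean(0);y=np.arctan2(d[1],d[0]);u=np.array([np.cos(y),np.sin(y)]);v=np.array([-u[1],u[0]])
    P=[np.r_[ct+a*.062*u+b*.031*v,z] for z in(.079,0) for a,b in((1,1),(1,-1),(-1,-1),(-1,1))]
    q=proj(s,P).astype(np.float32)
    im=s["frame"]
    for i in range(4): 
        cv2.line(im,*[tuple(int(t*1) for t in q[j]) for j in(i,(i+1)%4)],(0,255,0) if 1 else 0,1)
    for i in (1,2): cv2.line(im,tuple(map(int,q[4+i])),tuple(map(int,q[i])),(255,0,255),1)
cv2.imwrite("pics/chk.png",cv2.resize(im[170:310,190:380],None,fx=4,fy=4,interpolation=cv2.INTER_CUBIC)[:,:,::-1])
E
```

```text
R center [ 0.5651 -0.039 ] yaw 3.6 2.7 L,W 0.12599765788656755 0.06152731438746221
M center [0.5216 0.1087] yaw -11.0 -11.4 L,W 0.12269992884212834 0.06333388116648166
L center [0.5328 0.2486] yaw -1.0 -1.9 L,W 0.12571875405289137 0.062345835655972175
```

View pics/chk.png

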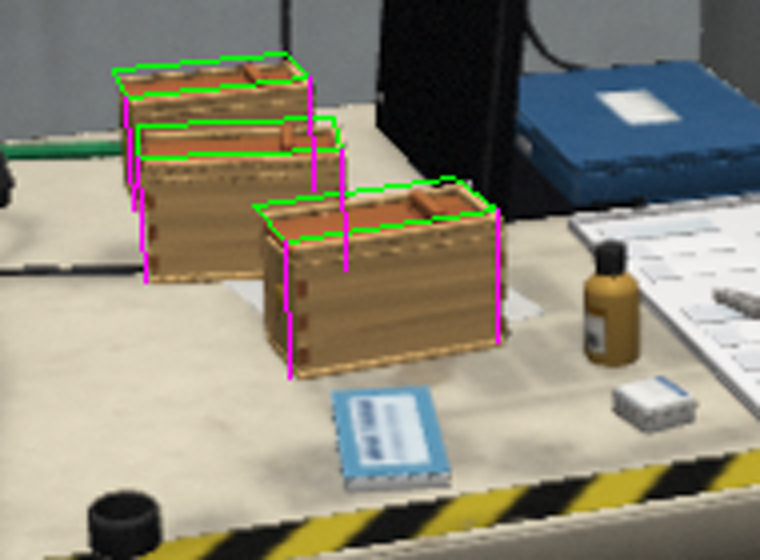

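The overlay fits the side view within 2–3 mm, and the sizes match 124 x 62 mm, so I'll act on these poses:
- **R:** (0.566, -0.039), yaw 3°
- **M:** (0.522, 0.109), yaw -11°
- **L:** (0.534, 0.249), yaw -1.5°

First move goes round the microscope to a point above R.

```bash
python3 -m crank '[[[1,0.04,0.025,0.012,-0.04],[1,0.08,0.05,0.025,-0.08],[1,0.12,0.075,0.037,-0.12],[1,0.16,0.1,0.05,-0.16],[1,0.2,0.125,0.062,-0.2],[1,0.24,0.15,0.075,-0.24],[1,0.28,0.175,0.087,-0.27],[1,0.32,0.2,0.1,-0.27]]]'
python3 -m crank '[[[1,0.005,0.047,-0.01,0],[1,0.01,0.094,-0.02,0],[1,0.015,0.141,-0.03,0],[1,0.02,0.188,-0.04,0],[1,0.025,0.235,-0.06,0],[1,0.03,0.282,-0.08,0],[1,0.037,0.33,-0.094,0],[1,0.037,0.377,-0.094,0]]]'
```

```text
time_s: 0.9
tool_pos: [0.5298, -0.4141, 0.2934]
tool_rot: [0.727, -0.687, -0.001, 0.0]
contact_force: [-0.0, 0.1, -0.8]
finger_gap: 0.0949
time_s: 1.7
tool_pos: [0.5639, -0.0366, 0.1962]
tool_rot: [0.727, -0.687, -0.002, 0.001]
contact_force: [0.5, 0.2, -0.0]
finger_gap: 0.0951
```

```bash
python3 -m crank '[[[1,0,0,-0.045,0],[1,0,0,-0.09,0],[1,0,0,-0.13,0],[1,0,0,-0.16,0],[1,0,0,-0.17,0],[1,0,0,-0.17,0],[1,0,0,-0.17,0],[1,0,0,-0.17,0]]]'
python3 - <<'E'
from workcell import eyes
import cv2
for n,(a,b,c,d) in{"top":(140,290,220,400),"side":(130,310,200,400)}.items():
    f=eyes.read_camera(n)["frame"][a:b,c:d];cv2.imwrite(f"pics/g1{n}.png",cv2.resize(f,None,fx=3,fy=3,interpolation=2)[:,:,::-1])
E
```

```text
time_s: 2.5
tool_pos: [0.5676, -0.039, 0.0322]
tool_rot: [0.727, -0.687, 0.002, -0.001]
contact_force: [0.1, -0.4, -0.1]
finger_gap: 0.0952
```

View pics/g1side.png

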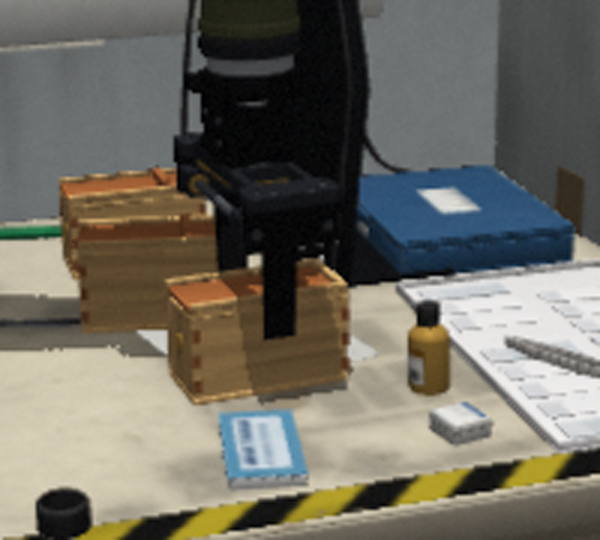

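The fingers straddle case R, with the near finger at (280,300) around mid-side. Now I'll grip and lift it.

```bash
python3 -m crank '[[[-1,0,0,0,0],[-1,0,0,0,0],[-1,0,0,0,0],[-1,0,0,0,0],[-1,0,0,0,0],[-1,0,0,0,0],[-1,0,0,0,0],[-1,0,0,0,0]]]'
python3 -m crank '[[[-1,0,0,0.008,0],[-1,0,0,0.018,0],[-1,0,0,0.028,0],[-1,0,0,0.03,0],[-1,0,0,0.03,0],[-1,0,0,0.03,0],[-1,0,0,0.03,0],[-1,0,0,0.03,0]]]'
python3 - <<'E'
from workcell import bot,eyes
for i in range(4):
    s=bot.observe();print(s["contact_force"].round(2),s["torque"].round(3),s["tau"].round(2));eyes.read_camera("top")
E
```

```text
time_s: 3.4
tool_pos: [0.5656, -0.0387, 0.0296]
tool_rot: [0.727, -0.687, 0.0, 0.0]
contact_force: [-0.5, -1.0, 1.1]
finger_gap: 0.0619
time_s: 4.2
tool_pos: [0.5652, -0.0385, 0.0591]
tool_rot: [0.727, -0.687, -0.0, 0.0]
contact_force: [0.4, 0.4, -7.2]
finger_gap: 0.0621
[ 0.39  0.35 -7.2 ] [0.002 0.067 0.058] [ 1.000e-02 -3.966e+01 -3.641e+01  5.000e-02 -9.000e-02 -0.000e+00]
[-0.64  0.16 -7.33] [-0.     0.036  0.017] [  0.   -39.61 -36.37   0.05  -0.09  -0.  ]
[-0.54  0.77 -7.36] [-0.001  0.044 -0.027] [ 1.000e-02 -3.957e+01 -3.634e+01  5.000e-02 -9.000e-02 -0.000e+00]
[-0.73  0.   -7.07] [ 0.043  0.042 -0.045] [  0.   -39.55 -36.33   0.05  -0.09  -0.  ]
```

R weighs about 0.73 kg, so it's the heavy one. I'll set it back, release, and go to M.

```bash
python3 -m crank '[[[-1,0,0,-0.01,0],[-1,0,0,-0.02,0],[-1,0,0,-0.026,0],[-1,0,0,-0.028,0],[-1,0,0,-0.029,0],[-1,0,0,-0.03,0],[-1,0,0,-0.03,0],[-1,0,0,-0.03,0]]]'
python3 -m crank '[[[1,0,0,0,0],[1,0,0,0,0],[1,0,0,0,0],[1,0,0,0,0],[1,0,0,0.03,0],[1,0,0,0.07,0],[1,0,0,0.11,0],[1,0,0,0.13,0]]]'
python3 -m crank '[[[1,-0.01,0.03,0,-0.06],[1,-0.02,0.07,0,-0.12],[1,-0.03,0.11,0,-0.18],[1,-0.044,0.148,0,-0.25],[1,-0.044,0.148,0,-0.25],[1,-0.044,0.148,-0.04,-0.25],[1,-0.044,0.148,-0.08,-0.25],[1,-0.044,0.148,-0.11,-0.25]]]'
python3 -m crank '[[[1,0,0,-0.02,0],[1,0,0,-0.02,0],[1,0,0,-0.02,0],[-1,0,0,-0.02,0],[-1,0,0,-0.02,0],[-1,0,0,-0.02,0],[-1,0,0,-0.02,0],[-1,0,0,-0.02,0]]]'
```

```text
time_s: 5.2
tool_pos: [0.5659, -0.0386, 0.03]
tool_rot: [0.727, -0.687, 0.0, -0.0]
contact_force: [-0.4, -0.3, -7.4]
finger_gap: 0.062
time_s: 6.0
tool_pos: [0.5678, -0.0389, 0.1647]
tool_rot: [0.727, -0.687, 0.003, -0.002]
contact_force: [-0.5, -0.2, -0.1]
finger_gap: 0.0951
time_s: 6.8
tool_pos: [0.5211, 0.1088, 0.0479]
tool_rot: [-0.636, 0.772, 0.0, -0.0]
contact_force: [0.6, -0.4, -0.3]
finger_gap: 0.0952
time_s: 7.6
tool_pos: [0.5219, 0.1096, 0.0301]
tool_rot: [-0.636, 0.772, -0.0, 0.0]
contact_force: [-0.1, 0.4, 1.1]
finger_gap: 0.0616
```

```bash
python3 -m crank '[[[-1,0,0,0.008,0],[-1,0,0,0.018,0],[-1,0,0,0.028,0],[-1,0,0,0.03,0],[-1,0,0,0.03,0],[-1,0,0,0.03,0],[-1,0,0,0.03,0],[-1,0,0,0.03,0]]]'
```

```text
time_s: 8.4
tool_pos: [0.5212, 0.1093, 0.0591]
tool_rot: [-0.636, 0.772, 0.0, -0.0]
contact_force: [-0.4, -0.5, -3.8]
finger_gap: 0.0619
```

M is light (0.39 kg). Next is L.

```bash
python3 -m crank '[[[-1,0,0,-0.01,0],[-1,0,0,-0.02,0],[-1,0,0,-0.026,0],[-1,0,0,-0.028,0],[-1,0,0,-0.03,0],[-1,0,0,-0.0305,0],[-1,0,0,-0.0305,0],[-1,0,0,-0.0305,0]]]'
python3 -m crank '[[[1,0,0,0,0],[1,0,0,0,0],[1,0,0,0,0],[1,0,0,0,0],[1,0,0,0.03,0],[1,0,0,0.07,0],[1,0,0,0.11,0],[1,0,0,0.1305,0]]]'
python3 -m crank '[[[1,0,0.03,0,0.06],[1,0.006,0.07,0,0.12],[1,0.012,0.11,0,0.166],[1,0.012,0.14,0,0.166],[1,0.012,0.14,0,0.166],[1,0.012,0.14,-0.04,0.166],[1,0.012,0.14,-0.08,0.166],[1,0.012,0.14,-0.11,0.166]]]'
python3 -m crank '[[[1,0,0,-0.02,0],[1,0,0,-0.02,0],[1,0,0,-0.02,0],[-1,0,0,-0.02,0],[-1,0,0,-0.02,0],[-1,0,0,-0.02,0],[-1,0,0,-0.02,0],[-1,0,0,-0.02,0]]]'
python3 -m crank '[[[-1,0,0,0.008,0],[-1,0,0,0.018,0],[-1,0,0,0.028,0],[-1,0,0,0.03,0],[-1,0,0,0.03,0],[-1,0,0,0.03,0],[-1,0,0,0.03,0],[-1,0,0,0.03,0]]]'
python3 -c 'from workcell import bot;print(bot.observe()["qpos"].round(2))'
```

```text
time_s: 9.2
tool_pos: [0.5221, 0.1095, 0.0301]
tool_rot: [-0.636, 0.772, -0.0, 0.0]
contact_force: [-3.4, -0.2, 6.3]
finger_gap: 0.0616
time_s: 10.0
tool_pos: [0.5236, 0.1096, 0.1639]
tool_rot: [-0.636, 0.772, -0.002, 0.003]
contact_force: [-0.5, 1.1, 0.1]
finger_gap: 0.0951
time_s: 10.8
tool_pos: [0.5326, 0.2482, 0.0472]
tool_rot: [-0.697, 0.717, 0.0, -0.001]
contact_force: [-0.3, -0.2, -0.6]
finger_gap: 0.095
time_s: 11.6
tool_pos: [0.5338, 0.2495, 0.0301]
tool_rot: [-0.697, 0.717, -0.0, 0.0]
contact_force: [-0.8, 0.5, 1.7]
finger_gap: 0.0617
time_s: 12.4
tool_pos: [0.5332, 0.2493, 0.059]
tool_rot: [-0.697, 0.717, 0.0, -0.0]
contact_force: [-0.6, -0.3, -4.1]
finger_gap: 0.0618
[0.35 0.11 1.9  0.   1.13 1.94]
```

```bash
python3 -m crank '[[[-1,0,0,-0.01,0],[-1,0,0,-0.02,0],[-1,0,0,-0.026,0],[-1,0,0,-0.028,0],[-1,0,0,-0.029,0],[-1,0,0,-0.03,0],[-1,0,0,-0.03,0],[-1,0,0,-0.03,0]]]'
python3 -m crank '[[[1,0,0,0,0],[1,0,0,0,0],[1,0,0,0,0],[1,0,0,0,0],[1,0,0,0.03,0],[1,0,0,0.07,0],[1,0,0,0.11,0],[1,0,0,0.13,0]]]'
cat > m.py <<'E'
from h import *
from workcell import eyes
import sys
r=eyes.read_camera("top");np.savez("top1.npz",**r);hsv=cv2.cvtColor(r["frame"],cv2.COLOR_RGB2HSV)
m=((hsv[...,0]<18)&(hsv[...,1]>120)&(hsv[...,2]>70)).astype(np.uint8)
m[:140]=0;m[290:]=0;m[:,400:]=0;m[:,:160]=0
for k in cv2.findContours(m,0,2)[0]:
    if cv2.contourArea(k)>200:
        c,s,a=cv2.minAreaRect(k);print(np.round(c,1),np.round(s,1),round(a,1),ray(r,[c],.079).round(4)[0])
E
python3 m.py
python3 -m crank '[[[-1,0.01,-0.045,0,0],[-1,0.02,-0.09,0,0.087],[-1,0.03,-0.135,0,0.087],[-1,0.04,-0.18,0,0.087],[-1,0.05,-0.225,0,0.087],[-1,0.065,-0.265,0,0.087],[-1,0.076,-0.285,0,0.087],[-1,0.076,-0.285,0,0.087]]]'
python3 m.py
```

```text
time_s: 13.2
tool_pos: [0.534, 0.2495, 0.0301]
tool_rot: [-0.697, 0.717, -0.0, 0.0]
contact_force: [-0.9, -0.8, -0.2]
finger_gap: 0.0619
time_s: 14.0
tool_pos: [0.5356, 0.2501, 0.1644]
tool_rot: [-0.697, 0.717, -0.001, 0.003]
contact_force: [0.5, 0.2, 0.2]
finger_gap: 0.095
[185. 218.] [22. 14.] 90.0 [0.4977 0.2405 0.079 ]
[240.  210.4] [21.7 49.7] 13.6 [0.5188 0.11   0.079 ]
[302.4 193.5] [49.9 21.6] 86.7 [ 0.5629 -0.0385  0.079 ]
time_s: 14.85
tool_pos: [0.61, -0.0384, 0.1584]
tool_rot: [0.727, -0.687, -0.0, 0.0]
contact_force: [-0.2, -0.8, 0.1]
finger_gap: 0.0365
[240.7 210.5] [23.7 49.8] 14.5 [0.5185 0.1082 0.079 ]
[181.9 204.2] [21.7 49.8] 3.6 [0.5305 0.2494 0.079 ]
```

All cases are back in place, within about 1 mm. Next, lower behind R's bar with closed fingers.

```bash
python3 -m crank '[[[-1,0,0,-0.03,0],[-1,0,0,-0.055,0],[-1,0,0,-0.07,0],[-1,0,0,-0.077,0],[-1,0,0,-0.08,0],[-1,0,0,-0.08,0],[-1,0,0,-0.08,0],[-1,0,0,-0.08,0]]]'
python3 - <<'E'
from workcell import eyes
import cv2
f=eyes.read_camera("side")["frame"][180:290,220:360];cv2.imwrite("pics/bar.png",cv2.resize(f,None,fx=5,fy=5,interpolation=2)[:,:,::-1])
E
```

```text
time_s: 15.7
tool_pos: [0.6105, -0.0357, 0.081]
tool_rot: [0.728, -0.686, 0.001, -0.001]
contact_force: [-0.1, -0.6, 0.1]
finger_gap: 0.0003
```

View pics/bar.png

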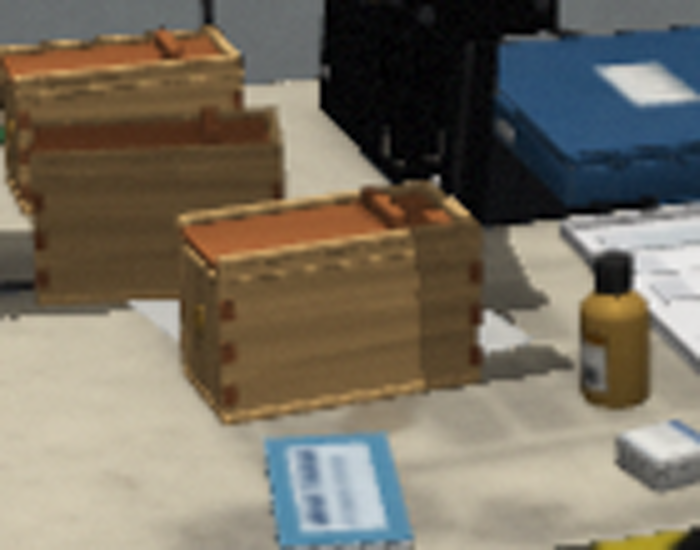

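The black fingers are hard to see against the black panel, but the tip is visible just behind the bar at about (430,188). The measured pose and zero force agree. Now I'll push.

```bash
python3 -m crank '[[[-1,-0.008,0,0,0],[-1,-0.02,-0.001,0,0],[-1,-0.035,-0.002,0,0],[-1,-0.05,-0.003,0,0],[-1,-0.065,-0.004,0,0],[-1,-0.08,-0.005,0,0],[-1,-0.09,-0.005,0,0],[-1,-0.098,-0.006,0,0]]]'
python3 -m crank '[[[-1,-0.004,0,0,0],[-1,-0.008,-0.0005,0,0],[-1,-0.008,-0.0005,0,0],[-1,-0.008,-0.0005,0,0],[-1,-0.004,0,0.01,0],[-1,0,0,0.04,0],[-1,0,0,0.08,0],[-1,0,0,0.08,0]]]'
python3 -m crank '[[[0.2,0,0.04,0,0.14],[0.2,0,0.08,0,0.28],[0.2,0,0.12,0,0.42],[0.2,0,0.15,0,0.56],[0.2,0,0.15,0,0.7],[0.2,0,0.15,0,0.84],[0.2,0,0.15,0,0.98],[0.2,0,0.15,0,1.12]]]'
python3 - <<'E'
from workcell import eyes
import cv2,numpy as np
r=eyes.read_camera("top");np.savez("top2.npz",**r);f=r["frame"][150:270,230:390];cv2.imwrite("pics/open.png",cv2.resize(f,None,fx=5,fy=5,interpolation=2)[:,:,::-1])
E
```

```text
time_s: 16.55
tool_pos: [0.5104, -0.0416, 0.0796]
tool_rot: [0.728, -0.686, -0.0, -0.0]
contact_force: [-0.2, -0.3, -0.2]
finger_gap: 0.0006
time_s: 17.35
tool_pos: [0.5164, -0.0423, 0.1673]
tool_rot: [0.728, -0.686, 0.005, -0.003]
contact_force: [1.5, -0.0, 1.5]
finger_gap: 0.0008
time_s: 18.15
tool_pos: [0.512, 0.1088, 0.1599]
tool_rot: [0.982, -0.191, 0.0, -0.0]
contact_force: [-0.8, 0.7, 0.5]
finger_gap: 0.0557
```

View pics/open.png

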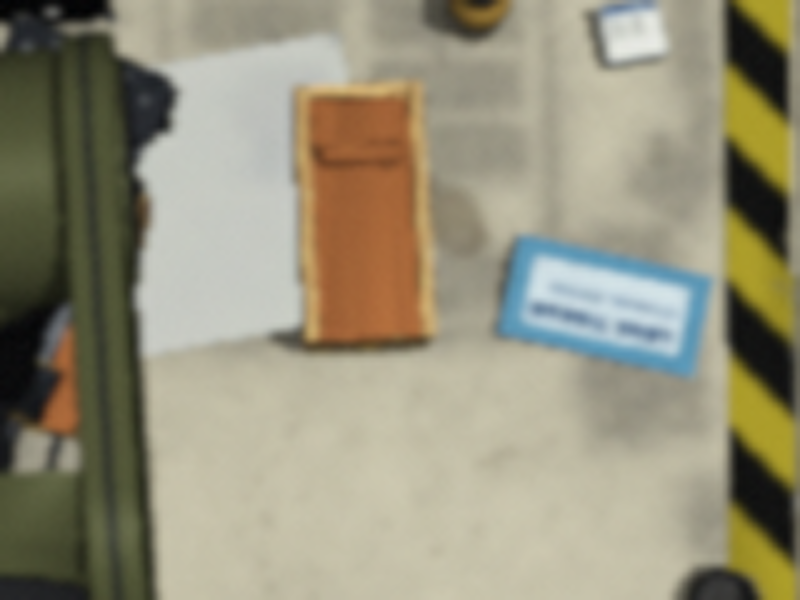

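The lid is still shut at crop (360,150), so the finger passed over the bar. I'll compare the reported tip height with the side camera.

```bash
python3 - <<'E'
from h import *
s=load("side0.npz")
for y in(-.0865,-.0985): 
  for z in (.03,.032,.042): print(y,z,((proj(s,[[.5676,y,z]])-[200,130])*3).round(0), "g1side crop, tip seen ~(280,335)")
for z in(.08,.09,.10): print(z,((proj(s,[[.6,-.036,z],[.62,-.036,z]])-[220,180])*5).round(0).tolist(),"bar crop")
print(((proj(s,[[.593,-.057,.085],[.595,-.017,.085]])-[220,180])*5).round(0).tolist(),"bar exp")
g=cv2.imread("pics/bar.png")
c=cv2.resize(g[100:300,300:520],None,fx=3.4,fy=3.0); c=np.clip(c.astype(float)*2.2,0,255).astype(np.uint8);cv2.imwrite("pics/bar2.png",c)
E
```

```text
-0.0865 0.03 [[273. 360.]] g1side crop, tip seen ~(280,335)
-0.0865 0.032 [[273. 358.]] g1side crop, tip seen ~(280,335)
-0.0865 0.042 [[273. 345.]] g1side crop, tip seen ~(280,335)
-0.0985 0.03 [[278. 366.]] g1side crop, tip seen ~(280,335)
-0.0985 0.032 [[278. 364.]] g1side crop, tip seen ~(280,335)
-0.0985 0.042 [[278. 351.]] g1side crop, tip seen ~(280,335)
0.08 [[389.0, 198.0], [431.0, 193.0]] bar crop
0.09 [[389.0, 177.0], [431.0, 172.0]] bar crop
0.1 [[389.0, 156.0], [431.0, 151.0]] bar crop
[[389.0, 204.0], [366.0, 175.0]] bar exp
```

View pics/bar2.png

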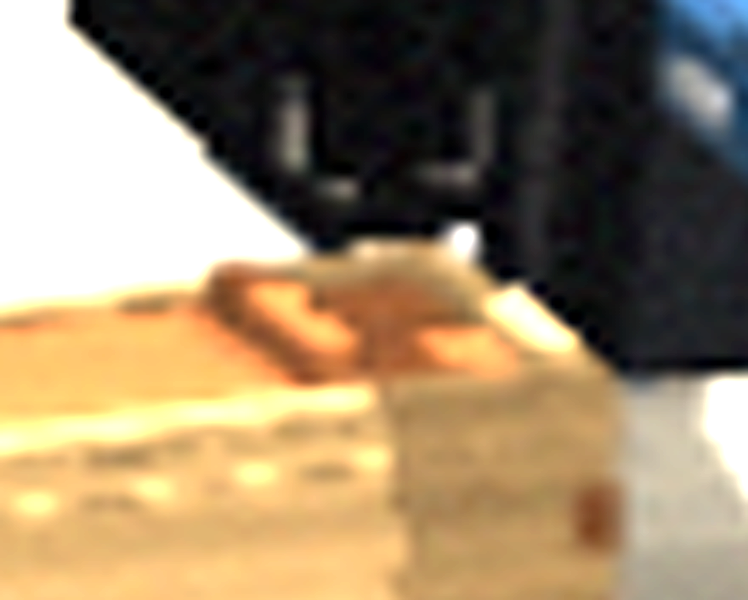

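Measured from the images, the real finger tip sits about 15–20 mm above the reported TCP:

| View | Tip seen at | Real tip z | Reported z |
|---|---|---|---|
| First grasp | crop y≈337 | ≈0.05 | 0.032 |
| Behind the bar | — | ≈0.096 | 0.081 |

I'll go back and feel down to the lid gently to calibrate this.

```bash
python3 -m crank '[[[-1,0.03,-0.03,0,-0.14],[-1,0.06,-0.06,0,-0.28],[-1,0.08,-0.09,0,-0.42],[-1,0.098,-0.12,0,-0.56],[-1,0.098,-0.144,0,-0.7],[-1,0.098,-0.144,0,-0.84],[-1,0.098,-0.144,0,-0.98],[-1,0.098,-0.144,0,-1.12]]]'
python3 -m crank '[[[-1,0,0,-0.03,0],[-1,0,0,-0.06,0],[-1,0,0,-0.08,0],[-1,0,0,-0.086,0],[-1,0,0,-0.09,0],[-1,0,0,-0.09,0],[-1,0,0,-0.09,0],[-1,0,0,-0.09,0]]]'
python3 -m crank '[[[-1,0,0,-0.001,0],[-1,0,0,-0.002,0],[-1,0,0,-0.003,0],[-1,0,0,-0.004,0],[-1,0,0,-0.004,0],[-1,0,0,-0.004,0],[-1,0,0,-0.004,0],[-1,0,0,-0.004,0]]]'
python3 - <<'E'
from workcell import eyes
import cv2,numpy as np
f=eyes.read_camera("side")["frame"][190:240,275:335];f=cv2.resize(f,None,fx=12,fy=12,interpolation=2)[:,:,::-1]
cv2.imwrite("pics/bar3.png",np.clip(f.astype(float)*2,0,255).astype(np.uint8))
E
```

```text
time_s: 19.0
tool_pos: [0.61, -0.036, 0.1597]
tool_rot: [0.725, -0.689, -0.0, -0.0]
contact_force: [0.4, 0.1, -0.1]
finger_gap: 0.0018
time_s: 19.8
tool_pos: [0.6106, -0.0357, 0.0712]
tool_rot: [0.728, -0.686, 0.001, -0.001]
contact_force: [0.7, -0.3, -0.1]
finger_gap: 0.0001
time_s: 20.6
tool_pos: [0.6097, -0.0356, 0.0657]
tool_rot: [0.728, -0.686, 0.0, -0.0]
contact_force: [-1.1, -0.3, -0.2]
finger_gap: -0.0002
```

View pics/bar3.png

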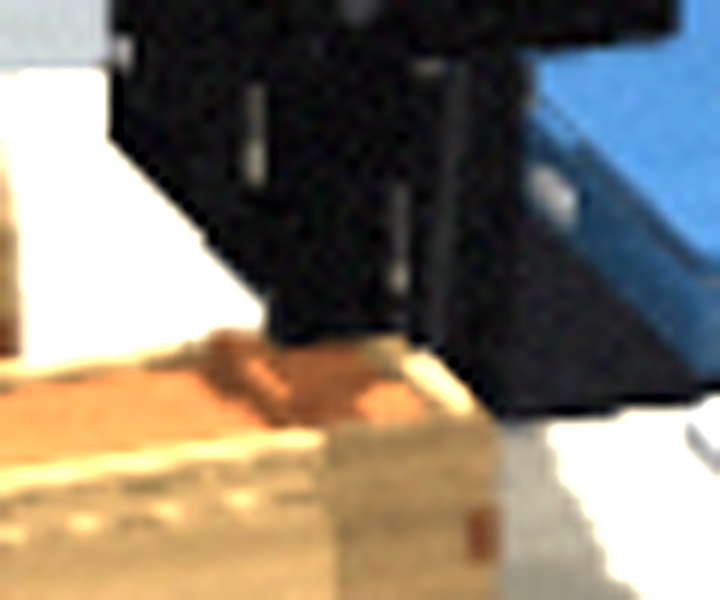

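The tip is now seen at crop (330,340), which is z≈0.085 real against 0.066 reported, so the offset is about 19–20 mm. I'll lower another 7 mm, feeling for contact.

```bash
python3 -m crank '[[[-1,0,0,-0.002,0],[-1,0,0,-0.004,0],[-1,0,0,-0.005,0],[-1,0,0,-0.006,0],[-1,0,0,-0.007,0],[-1,0,0,-0.007,0],[-1,0,0,-0.007,0],[-1,0,0,-0.007,0]]]'
python3 -m crank '[[[-1,-0.003,0,0,0],[-1,-0.006,0,0,0],[-1,-0.01,-0.001,0,0],[-1,-0.015,-0.001,0,0],[-1,-0.02,-0.001,0,0],[-1,-0.025,-0.001,0,0],[-1,-0.03,-0.002,0,0],[-1,-0.035,-0.002,0,0]]]'
python3 - <<'E'
from workcell import eyes
import cv2,numpy as np
f=eyes.read_camera("side")["frame"][185:270,230:340];f=cv2.resize(f,None,fx=7,fy=7,interpolation=2)[:,:,::-1]
cv2.imwrite("pics/bar4.png",np.clip(f.astype(float)*1.7,0,255).astype(np.uint8))
E
```

```text
time_s: 21.45
tool_pos: [0.6094, -0.0356, 0.0583]
tool_rot: [0.728, -0.686, -0.0, 0.0]
contact_force: [0.8, -0.0, -1.3]
finger_gap: 0.0004
time_s: 22.25
tool_pos: [0.5742, -0.0377, 0.0587]
tool_rot: [0.728, -0.686, 0.0, -0.0]
contact_force: [0.6, -0.5, -0.2]
finger_gap: 0.0006
```

View pics/bar4.png

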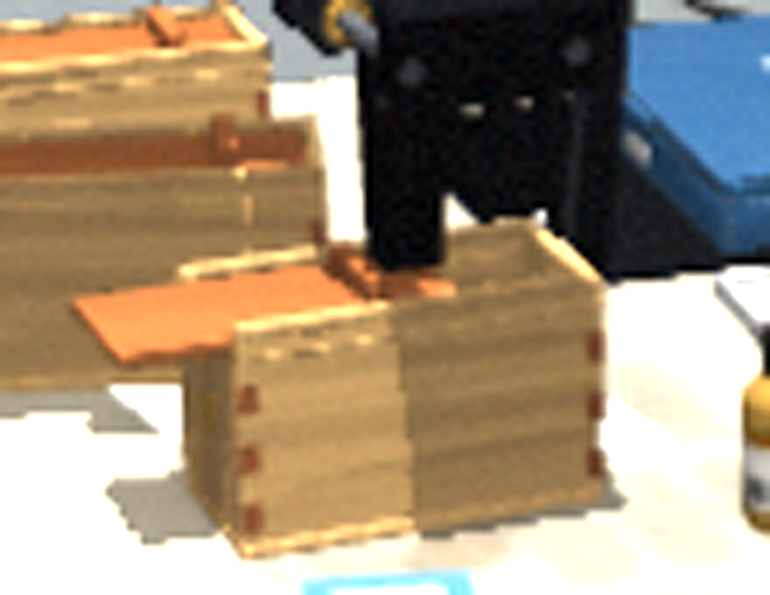

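The lid is sliding: the tip is behind the bar at crop (405,262) and the lid sticks out at the front. I'll push on to about fully open.

```bash
python3 -m crank '[[[-1,-0.01,0,0,0],[-1,-0.02,-0.001,0,0],[-1,-0.03,-0.002,0,0],[-1,-0.04,-0.002,0,0],[-1,-0.05,-0.003,0,0],[-1,-0.06,-0.003,0,0],[-1,-0.067,-0.004,0,0],[-1,-0.071,-0.004,0,0]]]'
python3 -m crank '[[[-1,0,0,0,0],[-1,0,0,0,0],[-1,0,0,0,0],[-1,0.004,0,0,0],[-1,0.008,0,0.03,0],[-1,0.008,0,0.06,0],[-1,0.008,0,0.08,0],[-1,0.008,0,0.08,0]]]'
python3 -m crank '[[[0.18,0.01,0.04,0,0.14],[0.18,0.03,0.08,0,0.28],[0.18,0.05,0.12,0,0.42],[0.18,0.055,0.15,0,0.56],[0.18,0.055,0.15,0,0.7],[0.18,0.055,0.15,0,0.84],[0.18,0.055,0.15,0,0.98],[0.18,0.055,0.15,0,1.12]]]'
python3 - <<'E'
from workcell import eyes
from h import *
r=eyes.read_camera("top");np.savez("top3.npz",**r);f=r["frame"][150:270,260:380];cv2.imwrite("pics/open2.png",cv2.resize(f,None,fx=5,fy=5,interpolation=2)[:,:,::-1])
E
```

```text
time_s: 23.1
tool_pos: [0.5034, -0.0416, 0.0587]
tool_rot: [0.728, -0.686, 0.0, -0.001]
contact_force: [1.2, -0.2, -1.9]
finger_gap: 0.0006
time_s: 23.9
tool_pos: [0.5144, -0.042, 0.1424]
tool_rot: [0.728, -0.686, 0.003, -0.002]
contact_force: [-0.3, 0.7, 0.4]
finger_gap: 0.0004
time_s: 24.7
tool_pos: [0.5658, 0.1086, 0.1364]
tool_rot: [0.982, -0.191, -0.001, 0.0]
contact_force: [0.6, 0.2, 0.1]
finger_gap: 0.0548
```

View pics/open2.png

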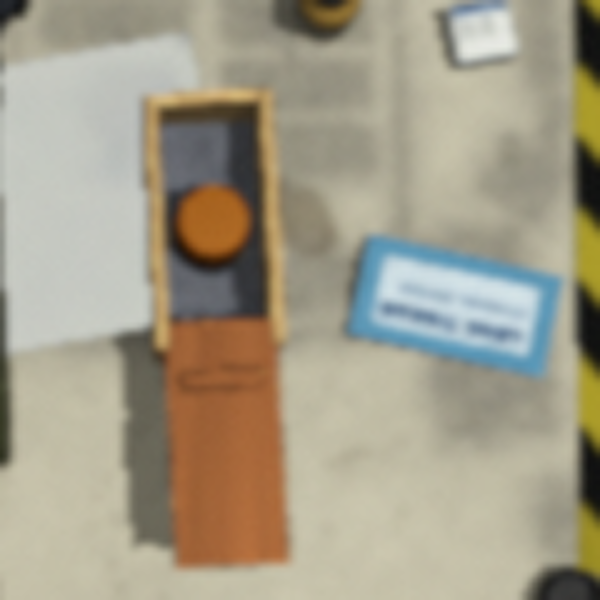

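The lid is fully open and the can top is at crop (213,221). The inside is free, with about 47 mm to the lid edge.

```bash
python3 - <<'E'
from h import *
r=load("top3.npz");h=cv2.cvtColor(r["frame"],cv2.COLOR_RGB2HSV)
print("can hand",ray(r,[[302.2,193.8]],.068).round(4))
f=r["frame"].astype(int);print(f[194,302],f[230,305])
p=(np.array([[145,97],[270,92],[286,338],[158,350]])+.5)/5-.5+[260,150]
w=ray(r,p,.079);print(w.round(4)[:,:2].tolist(),w.mean(0).round(4))
m=((h[...,1]>150)&(h[...,0]<20)&(h[...,2]>120)).astype(np.uint8);m[:180]=0;m[212:]=0;m[:,:292]=0;m[:,312:]=0
k=max(cv2.findContours(m,0,2)[0],key=cv2.contourArea);c,rad=cv2.minEnclosingCircle(k);print(c,rad,ray(r,[c],.068).round(4))
E
```

```text
can hand [[ 0.5638 -0.0386  0.068 ]]
[170 101  33] [159  98  55]
[[0.622, -0.0043], [0.6257, -0.0646], [0.5065, -0.0738], [0.4994, -0.0129]] [ 0.5634 -0.0389  0.079 ]
(302.3333435058594, 193.6666717529297) 6.871934413909912 [[ 0.5641 -0.0389  0.068 ]]
```

```bash
python3 -m crank '[[[0.18,0,-0.04,0,0.14],[0.18,0,-0.08,0,0.28],[0.18,0,-0.12,0,0.42],[0.18,-0.002,-0.147,0,0.44],[0.18,-0.002,-0.147,0,0.44],[0.18,-0.002,-0.147,-0.03,0.44],[0.18,-0.002,-0.147,-0.05,0.44],[0.18,-0.002,-0.147,-0.05,0.44]]]'
python3 -m crank '[[[0.18,0,0,-0.015,0],[0.18,0,0,-0.03,0],[0.18,0,0,-0.045,0],[0.18,0,0,-0.055,0],[0.18,0,0,-0.0635,0],[0.18,0,0,-0.0635,0],[0.18,0,0,-0.0635,0],[0.18,0,0,-0.0635,0]]]'
python3 -c 'from workcell import bot;s=bot.observe();print(s["qpos"].round(2),s["contact_force"].round(1),s["torque"].round(2))'
```

```text
time_s: 25.55
tool_pos: [0.5614, -0.0374, 0.0839]
tool_rot: [1.0, 0.024, -0.004, -0.001]
contact_force: [-0.3, 0.4, -0.2]
finger_gap: 0.056
time_s: 26.35
tool_pos: [0.5653, -0.0387, 0.0259]
tool_rot: [1.0, 0.024, 0.001, 0.0]
contact_force: [-0.1, -0.0, 0.4]
finger_gap: 0.0563
[-0.16  0.11  1.97  0.    1.06 -0.21] [-0.1 -0.   0.4] [-0.02 -0.12  0.03]
```

```bash
python3 -m crank '[[[-1,0,0,0,0],[-1,0,0,0,0],[-1,0,0,0,0],[-1,0,0,0,0],[-1,0,0,0,0],[-1,0,0,0,0],[-1,0,0,0,0],[-1,0,0,0,0]]]'
python3 -m crank '[[[-1,0,0,0.005,0],[-1,0,0,0.012,0],[-1,0,0,0.024,0],[-1,0,0,0.04,0],[-1,0,0,0.06,0],[-1,0,0,0.08,0],[-1,0,0,0.1,0],[-1,0,0,0.11,0]]]'
python3 -m crank '[[[-1,0,0,0.11,0],[-1,0,0,0.11,0],[-1,0,0,0.11,0],[-1,0,0,0.11,0],[-1,0,0,0.11,0],[-1,0,0,0.11,0],[-1,0,0,0.11,0],[-1,0,0,0.11,0]]]'
```

```text
time_s: 27.15
tool_pos: [0.565, -0.0387, 0.0255]
tool_rot: [1.0, 0.024, 0.0, 0.0]
contact_force: [0.6, 0.7, 2.8]
finger_gap: 0.0356
time_s: 27.95
tool_pos: [0.5659, -0.0388, 0.1387]
tool_rot: [1.0, 0.024, 0.002, 0.0]
contact_force: [0.1, 0.0, -4.1]
finger_gap: 0.0361
time_s: 28.75
tool_pos: [0.5639, -0.0385, 0.2433]
tool_rot: [1.0, 0.024, -0.002, -0.0]
contact_force: [0.3, 0.4, -4.8]
finger_gap: 0.036
```

I have the can (4.3 N, gap 36 mm). Carry it over the tissue and lower.

```bash
python3 -m crank '[[[-1,-0.005,-0.02,0,0],[-1,-0.015,-0.05,0,0],[-1,-0.025,-0.085,0,0],[-1,-0.031,-0.115,0,0],[-1,-0.033,-0.125,-0.02,0],[-1,-0.033,-0.125,-0.05,0],[-1,-0.033,-0.125,-0.09,0],[-1,-0.033,-0.125,-0.13,0]]]'
python3 -m crank '[[[-1,0,0,-0.025,0],[-1,0,0,-0.045,0],[-1,0,0,-0.06,0],[-1,0,0,-0.07,0],[-1,0,0,-0.075,0],[-1,0,0,-0.075,0],[-1,0,0,-0.075,0],[-1,0,0,-0.075,0]]]'
python3 -m crank '[[[-1,0,0,-0.002,0],[-1,0,0,-0.004,0],[-1,0,0,-0.006,0],[-1,0,0,-0.007,0],[-1,0,0,-0.008,0],[-1,0,0,-0.0085,0],[-1,0,0,-0.009,0],[-1,0,0,-0.009,0]]]'
```

```text
time_s: 29.55
tool_pos: [0.5317, -0.1639, 0.114]
tool_rot: [1.0, 0.024, 0.0, 0.0]
contact_force: [-1.0, -0.7, -4.9]
finger_gap: 0.036
time_s: 30.35
tool_pos: [0.5326, -0.164, 0.0415]
tool_rot: [1.0, 0.025, 0.001, 0.0]
contact_force: [0.6, -1.3, -3.2]
finger_gap: 0.036
time_s: 31.15
tool_pos: [0.5316, -0.1636, 0.0311]
tool_rot: [1.0, 0.025, -0.0, -0.0]
contact_force: [0.6, 0.2, -3.3]
finger_gap: 0.0359
```

```bash
python3 -m crank '[[[-1,0,0,0,0],[-1,0,0,0,0],[-1,0,0,-0.0003,0],[-1,0,0,-0.0006,0],[-1,0,0,-0.0009,0],[-1,0,0,-0.001,0],[-1,0,0,-0.001,0],[-1,0,0,-0.001,0]]]'; python3 - <<'E'
from workcell import eyes,bot
import cv2
f=eyes.read_camera("side")["frame"][200:300,220:360];cv2.imwrite("pics/place.png",cv2.resize(f,None,fx=5,fy=5,interpolation=2)[:,:,::-1])
print(bot.observe()["contact_force"])
E
```

```text
time_s: 31.95
tool_pos: [0.5318, -0.1637, 0.031]
tool_rot: [1.0, 0.025, 0.0, 0.0]
contact_force: [-3.5, 1.5, 5.2]
finger_gap: 0.0358
[-3.67469862  1.61207902  6.2753947 ]
```

The can is seated (force changed from -3.3 to +5 N). Ease off, release, then retreat upward.

```bash
python3 -m crank '[[[-1,0,0,0.0003,0],[-1,0,0,0.0005,0],[-1,0,0,0.0005,0],[0.1,0,0,0.0005,0],[0.3,0,0,0.0005,0],[0.3,0,0,0.0005,0],[0.3,0,0,0.0005,0],[0.3,0,0,0.0005,0]]]'
python3 -m crank '[[[0.3,0,0,0.01,0],[0.3,0,0,0.03,0],[0.3,0,0,0.06,0],[0.3,0,0,0.1,0],[0.3,0,0,0.14,0],[0.3,0,-0.02,0.16,0],[0.3,0,-0.06,0.16,0],[0.3,0,-0.1,0.16,0]]]'
python3 -m crank '[[[0.3,0,-0.04,0,0],[0.3,0,-0.08,0,0],[0.3,0,-0.12,0,0],[0.3,0,-0.16,0,0],[0.3,0,-0.19,0,0],[0.3,0,-0.2,0,0],[0.3,0,-0.2,0,0],[0.3,0,-0.2,0,0]]]'
python3 - <<'E'
from workcell import eyes
from h import *
t=eyes.read_camera("top");s=eyes.read_camera("side")
a=cv2.resize(t["frame"][140:280,160:400],None,fx=3.3,fy=2*1.65,interpolation=2)[:330]
a=cv2.resize(t["frame"][140:280,160:400],(515,300),interpolation=2);b=cv2.resize(s["frame"][170:310,190:400],(450,300),interpolation=2)
cv2.imwrite("pics/end.png",np.vstack([a,np.hstack([b,np.zeros((300,65,3),np.uint8)])])[:,:,::-1])
h=cv2.cvtColor(t["frame"],cv2.COLOR_RGB2HSV);m=((h[...,1]>150)&(h[...,0]<20)&(h[...,2]>100)).astype(np.uint8);m[:180]=0;m[240:]=0;m[:,:328]=0;m[:,376:]=0
k=max(cv2.findContours(m,0,2)[0],key=cv2.contourArea);c,rad=cv2.minEnclosingCircle(k);print(c,rad,ray(t,[c],.073).round(4))
E
python3 m.py
```

```text
time_s: 32.8
tool_pos: [0.5317, -0.1636, 0.0305]
tool_rot: [1.0, 0.024, 0.0, 0.0]
contact_force: [-0.6, 0.5, 0.2]
finger_gap: 0.0614
time_s: 33.6
tool_pos: [0.5326, -0.2647, 0.1936]
tool_rot: [1.0, 0.025, 0.002, 0.001]
contact_force: [-0.7, 0.4, 0.1]
finger_gap: 0.0619
time_s: 34.4
tool_pos: [0.5318, -0.4626, 0.1909]
tool_rot: [1.0, 0.025, 0.0, -0.0]
contact_force: [0.0, 1.0, -0.8]
finger_gap: 0.0618
(354.0806579589844, 208.33871459960938) 6.978771686553955 [[ 0.5304 -0.1635  0.073 ]]
[304.7 238.1] [49.2 23.1] 86.4 [ 0.4561 -0.0456  0.079 ]
[240.  210.4] [21.6 49.7] 14.0 [0.5188 0.1098 0.079 ]
[182.  204.3] [22.2 49.8] 3.6 [0.5304 0.2491 0.079 ]
```

View pics/end.png

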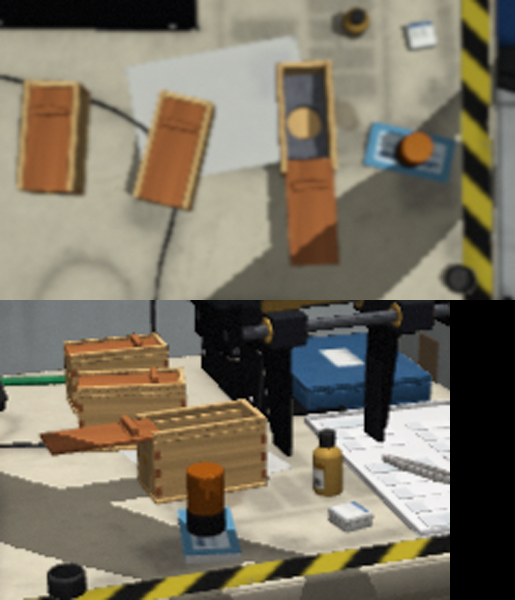

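The final picture shows the can upright on the tissue at (205,500). Case R is open in its place, the other two cases are shut, and the bystanders haven't moved. Handing in.

```bash
python3 -c 'from workcell import bot;print(bot.job_done())'
```

```text
the job is handed in; nothing more can be done
None
```

The spare objective's can now stands upright on the blue tissue booklet, and the job is handed in at about 34.5 s. No verdict was reported.

- **Weighing:** I lifted each shut case about 30 mm and set it back. The right-hand case (nearest the tissue) read about 7.2 N, so it is the heavy one. The other two read about 3.8 N and 4.1 N. I let go of the heavy case while it still showed its full weight, so it probably dropped a fraction of a millimetre. The middle case was pressed down with about 6 N.
- **Lid:** My first push missed. The real fingertips sit about 19 mm above the reported TCP, which disagrees with the spec, so they passed over the bar without moving the lid. I worked out the offset from the side camera, and the second push opened the lid fully.
- **Can:** I lifted it out (about 4.3 N) and lowered it until the force showed it was seated on the tissue. It pressed with about 6 N before I eased off and released.
- **Last checks:** The can is at about (0.530, -0.164), against a tissue centre of (0.532, -0.164). The two shut cases are within about 1 mm of where they started. The opened case was also within about 2 mm when measured just before the can came out, and looks unmoved in the last picture. The oil bottle, coverslips and cap also look undisturbed there, and the robot is touching nothing.

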